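# Slide a round tile home in a mosaic panel and switch on its vacuum hold-down

## Robot

A 6-joint arm with a two-finger parallel gripper is mounted at the origin on the work surface. World frame = base frame: x ahead of the robot, y to its left, z up, the work surface at z = 0. Lengths are in m, angles in degrees, forces in N, time in s.
With the tool pointing down it reaches from about 0.4 to 0.825 m from the base axis. Payload 7 kg.
Tool frame: the origin (TCP) lies midway between the tips of the shut fingers; the grasp point (between the pads) lies 19 mm behind it; x points along the fingers, z is the direction in which the jaws open and shut, and the axes are right-handed (so a half turn about x gives the same grasp; the last joint's range is limited). The gripper opens to 88 mm and grips with 3 to 60 N. Pads are 19 mm wide; open, the fingers measure 130 mm over their backs; the gripper's body (78 mm by 193 mm) begins 47 mm behind the grasp point.
Start: joints at [92.825, 20.546, 0.682, 0, -70.136, -16.507], TCP at [0.16, 0.656, 0.227] pointing down, gripper open.
Joint ranges: [-176.03, 176.03], [-82.01, 121.73], [-58.28, 71.71], [-173.87, 95.51], [-174.79, -0.11], [-173.66, 173.66]. Speed limits (degrees/s): [136.94, 136.94, 172.46, 180, 180, 180].

## Interface

Orientations are given as [roll, pitch, yaw] about the fixed x, y, z axes, in that order (R = Rz(yaw) Ry(pitch) Rx(roll)).
In Python, from plant import get_state, capture, close_job gives the robot as it stands.
- The arm moves only by the tool play_rows, never from a script. Its argument "series" is one flat list of numbers, 4 for each row, row after row: the shift along the tool's x, y, z in m, then the turn about the tool's x in rad. In form: [tx, ty, tz, spin, tx, ty, tz, spin, ...]. A call has exactly 5 rows; each row shifts and turns the commanded pose from where the row before left it, along the tool's axes as they then stand; what a row does not reach is not made up. A row lasts 1/12 s, in which the tool goes at most 41.7 mm and 7.16 degrees, less where a joint would pass 70% of its speed; a pose out of reach is approached as far as the arm can. A call is refused whole if a number of a shift passes 0.0417 or a number of a turn 0.125, either way. A call with a gripper value outside its range is refused whole. "jaw" is the opening in per cent of the stroke, from 0 (shut) to 100 (fully open), set as the call begins (left out, the last holds). The fingers move at their own pace and stop on an object; "squeeze" is the grip in N (left out, the last holds). Time passes only in rows, so rows that do not move let the fingers close, or fill a call up. It gives the time, the measured TCP pose, the force and the opening at its end, in the units of the state.
- get_state(): the state, without advancing time (a new reading comes with each control period).
- capture(name): name is "scene" or "side" or "wrist"; returns a dict with "img" (400x640x3 uint8, blue, green, red), "K" (3x3 intrinsics, pixels), "world_from_camera" (4x4, takes a point from camera to world coordinates). Camera axes: x right, y down, z forward; pixel columns grow to the right and rows downward; lengths in m; the calibration is good to about 2 mm. A picture is of the moment at which its call begins. There is no depth.
- close_job(): hands the job in, once; it reports no verdict.
The state is a dict: "time_s": time; "joints": joint angles; "qd": joint speeds; "joint_torque": joint torques, N m; "tcp_pos": TCP position; "eef_rot": TCP orientation; "contact_force": force on the tool from outside, world axes, zero at the start; "moment": the same for the moment, N m; "gripper_width": finger opening in m.
Only numpy, scipy, OpenCV 4.12 (cv2) and the standard library are available. Lean on these libraries where they do the work, as an engineer would, in place of code of your own. Each camera call takes 0.05 s, during which the arm holds its last target.

## Task

Slide the round blue tile flat across the mosaic panel, without lifting it off, until it drops fully home in the panel's round pocket. Then pull the red knob on the grey vacuum valve straight up to its stop, let go, and leave all the other things where they are.

Things in the scene. Friction and masses are not known exactly. Their poses are not given: they have to be found in the camera images.
- medallion_mid (a point): centre (half-way up) of the loose round clay tile: blue glazed top with a white eight-pointed star, 94 mm across, 14 mm thick, 0.14 to 0.28 kg. It lies flat on the panel's smooth top, z up; its yaw does not matter. Too wide for most grippers to take across; it can be pushed at its rim or dragged by a fingertip pressed on its top
- pocket (a point): centre of the mouth of the panel's round pocket, level with the panel's flat top (24 mm above the table), z up. Pocket: 100 mm across, 6 mm deep, flat brown floor, ringed by black and green tesserae. The seated tile stands 8 mm proud, its centre 1 mm above this point (7 mm while on the panel's top). Pushed over the pocket, the tile tips in leading edge first, then drops and stops at the far wall
- panel: fixed off-white mosaic panel, 220 mm (its x) by 360 mm (its y), 24 mm thick, wood-edged, rows of small stars along both long sides; origin under its middle. The pocket's centre lies 70 mm from the middle towards +y; the tile starts 70 to 130 mm from the middle towards -y, up to 30 mm off the centre line
- knob_grip (a point): centre of the red knob's head (36 mm across, 28 mm high), the height to grip it from above; moves with the knob. It stands upright on a grey valve box (90 x 90 x 50 mm, fixed to the table left or right of the panel); pushed in, this point lies 78 mm above the table and the head's underside 14 mm above the box
- vac_knob (a joint): how far the knob is pulled up, in m: 0 pushed in (off), 0.020 at its upper stop (on). It moves straight up with about 4 N and stays by friction where it is left
- strip: loose bystander: green clay border strip, 70 x 20 x 12 mm, lying across the panel just beyond the pocket (about 84 mm from the pocket's centre towards the panel's +y end); origin at the centre of its underside
- star_white: loose bystander: white eight-pointed star tile, about 85 mm across its points, 18 mm thick, on the table left of the panel; origin under its centre
- star_green: loose bystander: green eight-pointed star tile, about 79 mm across its points, 18 mm thick, on the table right of the panel; origin under its centre
- tile_stack: fixed bystander: stack of square black and white tiles, 85 x 85 mm, 56 mm high, on the side of the panel away from the valve; origin under its centre
- mallet: loose bystander: hammer, 260 mm long, lying on the table far to the left
- brush: loose bystander: brush, 180 mm long, lying on the table far to the right
There are look-alikes about, which are no part of the job. Leave any black or pink look-alike of the part that bears medallion_mid alone.

How it is judged (in metres and radians):
On the way, in this order (a step that is already met when the one before it is completed fails the run):
1. the tile lies fully home in the pocket, flat (horizontal distance between medallion_mid and pocket below 0.006 m and z of medallion_mid in the frame of pocket below 0.003 m and angle between medallion_mid's own z axis and vertical below 0.04 rad), for 0.2 s.
2. the knob is pulled up to its stop (value of joint vac_knob above 0.016 m), for 0.2 s.
At the end, for the whole second after the job is handed in: the round tile lies flat (within 0.04 rad) in the pocket, its centre within 6 mm of the pocket's axis and at most 3 mm above the pocket's mouth, and the knob stands pulled up by more than 16 of its 20 mm (all of step 1 and value of joint vac_knob above 0.016 m); the robot touches nothing.
It fails at once if the round tile is lifted off the panel (its centre more than 30 mm above the panel's top) (z of medallion_mid in the frame of pocket above 0.03 m).
It fails at once if a bystander is displaced by more than 25 mm (distance of any of strip, star_white, star_green, mallet, brush from where it was at the start of the episode above 0.025 m).
It also fails if it takes over 51 s, if anything falls off the work surface, if the arm or the gripper's body presses on something with over 40 N, if the wrist force passes 120 N, or if a joint passes its speed limit or range.

## Working session

There is one attempt and no reset: what is moved stays moved. The work goes in short steps, Python scripts to look and compute and a tool call to move; the robot and the scene stay as the last step left them, time stands still between calls to the robot, and variables do not carry over. Pictures are saved under pics/ and viewed, and the job is handed in when it is done.

Besides the shell and the picture viewer there is one more tool, called after "Request:" by a JSON object that holds its "op" and its "data". play_rows: Moves the arm, as the interface text tells. Its arguments: {"type":"object","properties":{"series":{"type":"array","items":{"type":"number"}},"jaw":{"type":"number"},"squeeze":{"type":"number"}},"required":["series"]}

```bash
mkdir -p pics; ls
python3 - <<'E'
from plant import get_state,capture
import cv2,json,numpy as np,pickle
print(get_state())
d={}
for n in ["scene","side","wrist"]:
    c=capture(n); d[n]=c; cv2.imwrite(f"pics/{n}0.png",c["img"]); print(n,c["K"],c["world_from_camera"])
pickle.dump(d,open("c0.pkl","wb"))
E
```

```text
pics
{'time_s': 0.0, 'joints': array([ 9.28255932e+01,  2.05909881e+01,  6.33055727e-01, -1.84344206e-02,
       -7.01370976e+01, -1.65089374e+01]), 'qd': array([-0.03696652, -0.02994999, -0.08566133,  0.03744966, -0.14111068,
        0.03245241]), 'joint_torque': array([-4.65759440e-04, -5.82719707e+01,  2.93047982e+01,  6.99723870e+00,
        6.73446018e-03, -1.78112741e-04]), 'tcp_pos': array([0.15957341, 0.65535217, 0.2256276 ]), 'eef_rot': array([  6.17551112,  89.90340233, -97.51411087]), 'contact_force': array([-0.40606582,  0.24740636,  0.92982665]), 'moment': array([-0.04037429,  0.04657727, -0.01971906]), 'gripper_width': 0.08786578063052244}
scene [[402.51298602   0.         326.87358577]
 [  0.         402.51298602 196.7231258 ]
 [  0.           0.           1.        ]] [[ 0.68149678  0.57959397 -0.44680306  1.04198618]
 [ 0.73162831 -0.55360918  0.39779001 -0.45251018]
 [-0.01679759 -0.59798638 -0.80133023  1.00082979]
 [ 0.          0.          0.          1.        ]]
side [[410.84232222   0.         322.88187599]
 [  0.         410.84232222 203.10452976]
 [  0.           0.           1.        ]] [[ 8.56985537e-01 -3.31574537e-01  3.94504900e-01  4.25537758e-03]
 [-5.15340412e-01 -5.51063886e-01  6.56317647e-01 -8.92519543e-01]
 [-2.20816441e-04 -7.65759049e-01 -6.43127538e-01  9.33147038e-01]
 [ 0.00000000e+00  0.00000000e+00  0.00000000e+00  1.00000000e+00]]
wrist [[338.86502167   0.         319.1427618 ]
 [  0.         338.86502167 198.26345826]
 [  0.           0.           1.        ]] [[-0.23618818 -0.92944091 -0.28346911  0.23794701]
 [-0.97170591  0.22641449  0.06726149  0.63640202]
 [ 0.00166593  0.29133498 -0.95661965  0.38337821]
 [ 0.          0.          0.          1.        ]]
```

View pics/scene0.png

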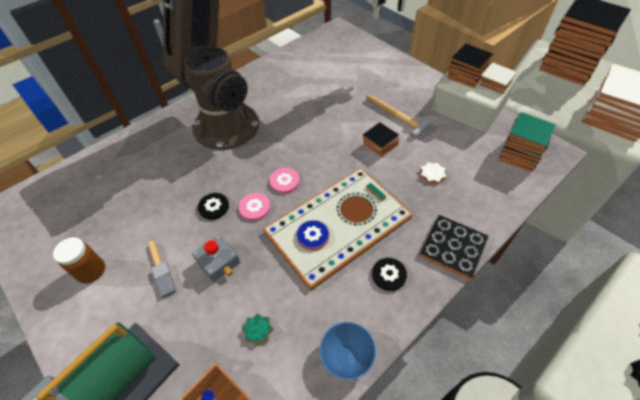

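View pics/side0.png

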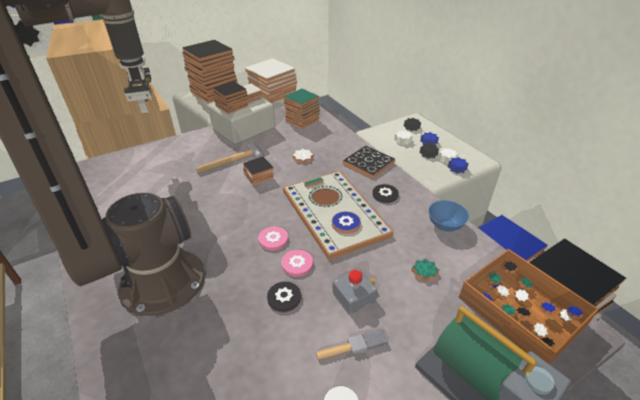

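View pics/wrist0.png

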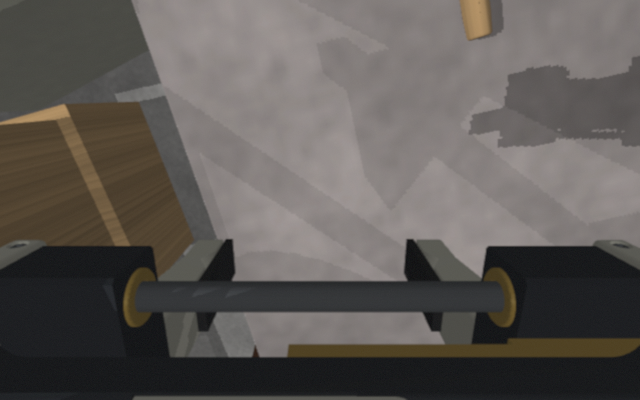

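The tile wanted is the round blue one with the white star on the panel, at scene (313,235) and side (346,221). Things it could be confused with:
- pink discs at scene (285,180) and (255,206)
- black discs at (213,206) and (389,274)
- the blue bowl at (348,350)

Next is a close crop, then measuring.

```bash
cat > h.py <<'E'
import numpy as np,cv2
def ray(c,u,v,z):
    K=c["K"];T=c["world_from_camera"]
    d=T[:3,:3]@np.linalg.solve(K,[u,v,1.]); o=T[:3,3]
    return o+d*(z-o[2])/d[2]
def proj(c,p):
    T=np.linalg.inv(c["world_from_camera"]);q=c["K"]@(T[:3,:3]@np.asarray(p)+T[:3,3]);return q[:2]/q[2]
def topview(c,z,x0,x1,y0,y1,s=1000):
    # rectify plane z ; rows: x decreasing downward, cols: y decreasing to right
    w=[(x1,y1),(x1,y0),(x0,y0),(x0,y1)]
    src=np.float32([proj(c,(a,b,z)) for a,b in w]);W=int((y1-y0)*s);H=int((x1-x0)*s)
    M=cv2.getPerspectiveTransform(src,np.float32([(0,0),(W,0),(W,H),(0,H)]))
    return cv2.warpPerspective(c["img"],M,(W,H),flags=cv2.INTER_CUBIC)
E
python3 - <<'E'
import pickle,cv2,numpy as np
from h import *
d=pickle.load(open("c0.pkl","rb"))
for n in ["scene","side"]:
    c=d[n]
    i=c["img"]; hsv=cv2.cvtColor(i,cv2.COLOR_BGR2HSV)
    if n=="scene": g=(275,205,350,265)
    else: g=(320,200,375,240)
    for name,z,roi in [("panelmid",.024,(313,235) if n=="scene" else (346,221)),]:
        print(n,ray(c,*roi,.038))
    # blue blob filled
    m=((hsv[...,0]>105)&(hsv[...,0]<130)&(hsv[...,1]>120)).astype(np.uint8)
    k,l,s,ce=cv2.connectedComponentsWithStats(m)
    for j in range(1,k):
        if s[j,4]>60: print("blue",s[j],ce[j],ray(c,*ce[j],.038))
    m=(((hsv[...,0]<6)|(hsv[...,0]>174))&(hsv[...,1]>170)).astype(np.uint8)
    k,l,s,ce=cv2.connectedComponentsWithStats(m)
    for j in range(1,k):
        if s[j,4]>40: print("red",s[j],ce[j],ray(c,*ce[j],.082))
c0=d["scene"];p=ray(c0,340,225,.024);print(p)
for n in ["scene","side"]:
    t=topview(d[n],.024,p[0]-.3,p[0]+.3,p[1]-.3,p[1]+.3); cv2.imwrite(f"pics/top_{n}.png",t)
E
```

```text
scene [ 0.57587585 -0.09333388  0.038     ]
blue [  0  29  11  20 127] [ 3.49606299 40.08661417] [-1.07376668 -0.40839097  0.038     ]
blue [  14   77   53   55 1256] [ 40.13136943 103.52070064] [-0.5356028  -0.44543716  0.038     ]
blue [297 221  31  27 413] [312.1622276  234.11864407] [ 0.57212209 -0.09311921  0.038     ]
blue [321 323  54  52 827] [349.84885127 343.73639661] [ 0.85689677 -0.22861489  0.038     ]
blue [326 362  24  17 114] [337.78947368 370.11403509] [ 0.87961906 -0.28968548  0.038     ]
blue [201 390  14  10 103] [207.6407767  395.15533981] [ 0.721723   -0.53356177  0.038     ]
red [205 241  13  13 135] [210.78518519 247.        ] [ 0.43979901 -0.32844419  0.082     ]
side [ 0.57096753 -0.09420357  0.038     ]
blue [422 133  15  11 115] [429.48695652 137.53913043] [1.15508982 0.1565121  0.038     ]
blue [449 158  18  14 183] [457.90163934 164.6284153 ] [ 1.11197651 -0.04893962  0.038     ]
blue [333 212  26  18 214] [345.69158879 220.77570093] [ 0.570706   -0.09279917  0.038     ]
blue [ 480  216   67   43 1369] [512.52154858 236.69247626] [ 0.97186555 -0.41897967  0.038     ]
blue [542 303  13   8  70] [548.18571429 306.42857143] [ 0.84076798 -0.64071544  0.038     ]
blue [568 306  15  10  84] [574.69047619 310.47619048] [ 0.88848368 -0.68402088  0.038     ]
red [350 271  11  12 115] [355.03478261 276.24347826] [ 0.44381963 -0.32700931  0.082     ]
[ 0.59765238 -0.00945425  0.024     ]
```

View pics/top_scene.png

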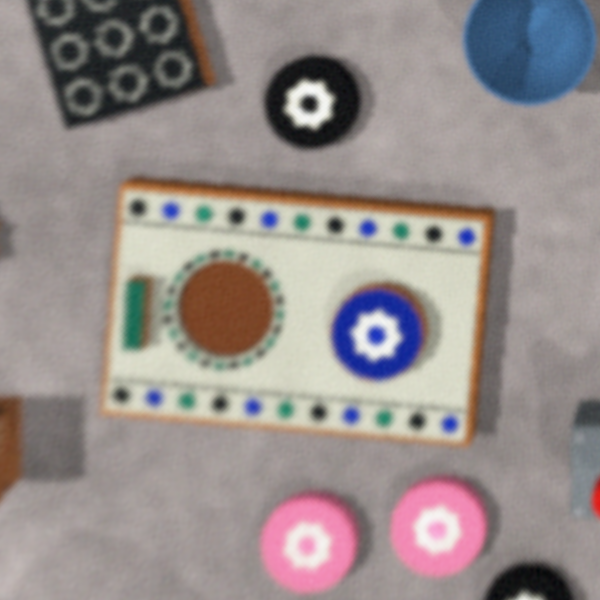

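View pics/top_side.png

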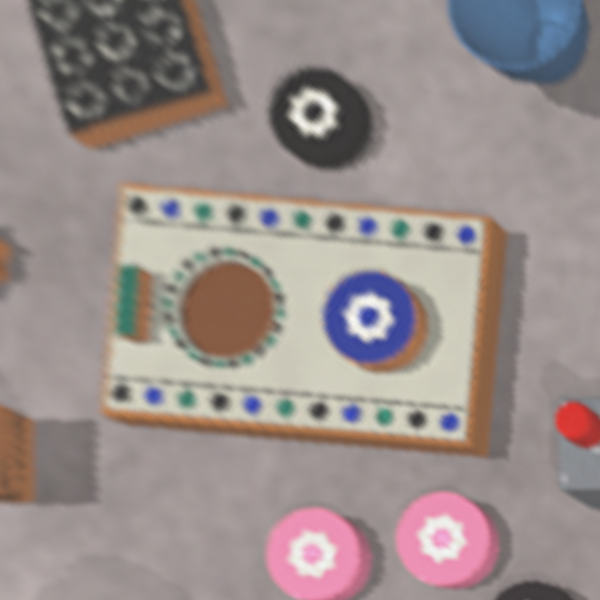

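```bash
cat >> h.py <<'E'
from scipy.spatial.transform import Rotation as Ro
def tf(st):
    return Ro.from_euler('xyz',st["eef_rot"],degrees=True).as_matrix(),np.array(st["tcp_pos"])
def delta(st,p,ang=None):
    R,t=tf(st); d=R.T@(np.array(p)-t)
    a=np.degrees(np.arctan2(R[1,2],R[0,2]))
    out=dict(d=d.round(4),zang=round(a,2))
    if ang is not None: out["spin"]=round(np.radians((a-ang+180)%360-180),3)
    return out
E
python3 - <<'E'
import pickle
from h import *
d=pickle.load(open("c0.pkl","rb"))
for n in ["scene","side"]:
    c=d[n]
    # tile: blue+white mask rectified at top plane
    t=topview(c,.038,.3,.9,-.3,.3,1000);hsv=cv2.cvtColor(t,cv2.COLOR_BGR2HSV)
    m=((hsv[...,0]>105)&(hsv[...,0]<130)&(hsv[...,1]>110)).astype(np.uint8)
    cs,_=cv2.findContours(m,cv2.RETR_EXTERNAL,cv2.CHAIN_APPROX_NONE)
    for q in cs:
        if cv2.contourArea(q)>4000:
            e=cv2.fitEllipse(q);print(n,"tile",.9-e[0][1]/1000,.3-e[0][0]/1000,e[1])
    t=topview(c,.024,.3,.9,-.3,.3,1000);hsv=cv2.cvtColor(t,cv2.COLOR_BGR2HSV)
    # pocket: brown region
    m=((hsv[...,0]<20)&(hsv[...,1]>90)).astype(np.uint8)
    cs,_=cv2.findContours(m,cv2.RETR_EXTERNAL,cv2.CHAIN_APPROX_NONE)
    for q in cs:
        if cv2.contourArea(q)>4000:
            e=cv2.fitEllipse(q);print(n,"brown",.9-e[0][1]/1000,.3-e[0][0]/1000,e[1],cv2.contourArea(q))
    # side dots
    m=((hsv[...,2]<110)|((hsv[...,1]>90)&(hsv[...,0]>40))).astype(np.uint8)
    k,l,s,ce=cv2.connectedComponentsWithStats(m)
    P=[(.9-ce[j][1]/1000,.3-ce[j][0]/1000) for j in range(1,k) if 80<s[j,4]<400 and s[j,2]<26 and s[j,3]<26]
    P=np.array(P);P=P[(abs(P[:,0]-.58)<.14)&(abs(P[:,1])<.22)]
    cen=np.array([.5814,-.0035]);ax=np.array([.086,.9963]);nx=np.array([.9963,-.086])
    D=(P-cen); a=D@ax;b=D@nx
    for side in (1,-1):
        o=(abs(b-side*.094)<.012)
        pf=np.polyfit(a[o],b[o],1); print(n,side,o.sum(),"slope",pf,"a mean",a[o].mean(),a[o].min(),a[o].max())
    print("strip/knob", )
E
```

```text
scene tile 0.570606689453125 -0.09160919189453126 (85.46668243408203, 85.84326934814453)
scene brown 0.5899686889648438 0.06458216857910154 (91.5383071899414, 93.11849975585938) 6691.5
scene brown 0.9379103698730469 -0.5776729736328126 (441.87579345703125, 996.2918701171875) 6235.0
scene 1 11 slope [0.00234445 0.09449398] a mean 0.00018963496178010165 -0.16480255514285713 0.1652862065217391
scene -1 11 slope [ 0.00230514 -0.0933521 ] a mean 0.0007105265175496085 -0.16421053072289157 0.16571124906542054
strip/knob
side tile 0.5719187927246094 -0.09102801513671877 (82.86078643798828, 84.67601776123047)
side brown 0.5878580932617188 0.06262376403808592 (85.46432495117188, 91.9299087524414) 6168.0
side brown 0.42558648681640626 -0.21926190185546873 (185.3126678466797, 201.4678955078125) 8502.0
side 1 10 slope [0.00278827 0.09679773] a mean -0.009269943012906493 -0.16449335 0.16556890491803278
side -1 10 slope [ 0.00250974 -0.0914362 ] a mean -0.008945038553936743 -0.16381939941860463 0.1657252385496183
strip/knob
```

Request:
{"op": "play_rows", "data": {"series": [0,0,0,0.12,0,0,0,0.12,0,0,0,0.12,0,0,0,0.12,0,0,0,0.12], "jaw": 78}}

```text
time_s: 0.57
tcp_pos: [0.1596, 0.6556, 0.2261]
eef_rot: [39.1, 90.0, -99.3]
contact_force: [0.4, 1.0, -0.0]
gripper_width: 0.0686
```

Request:
{"op": "play_rows", "data": {"series": [0,0,0,0.12,0,0,0,0.12,0,0,0,0.12,0,0,0,0.12,0,0,0,0.12]}}

```text
time_s: 0.98
tcp_pos: [0.1596, 0.6556, 0.2261]
eef_rot: [71.8, 90.0, -101.0]
contact_force: [0.1, 0.1, 0.5]
gripper_width: 0.0685
```

Request:
{"op": "play_rows", "data": {"series": [0,0,0,0.12,0,0,0,0.11,0,0,0,0,0,0,0,0,0,0,0,0]}}

```text
time_s: 1.4
tcp_pos: [0.1597, 0.6558, 0.2264]
eef_rot: [98.7, 90.0, -86.7]
contact_force: [0.3, -0.4, 0.5]
gripper_width: 0.0686
```

Run:
```python
from plant import get_state
from h import *
s=get_state();print(delta(s,[.563,-.161,.12],173.5),s["joints"].round(1))
```

```text
{'d': array([ 0.1066,  0.7751, -0.4784]), 'zang': np.float64(174.6), 'spin': np.float64(0.019)} [ 92.8  20.6   0.7   0.  -70.1 -98.2]
```

Request:
{"op": "play_rows", "data": {"series": [0,0.02,-0.02,0.019,0,0.03,-0.026,0,0,0.03,-0.026,0,0,0.03,-0.026,0,0,0.03,-0.026,0]}}

```text
time_s: 1.82
tcp_pos: [0.2675, 0.501, 0.2265]
eef_rot: [-169.3, 90.0, 4.2]
contact_force: [0.9, 0.8, -0.2]
gripper_width: 0.068
```

Request:
{"op": "play_rows", "data": {"series": [0,0.03,-0.026,0,0,0.03,-0.026,0,0,0.03,-0.026,0,0,0.03,-0.026,0,0,0.03,-0.026,0]}}

```text
time_s: 2.23
tcp_pos: [0.3792, 0.3368, 0.227]
eef_rot: [-114.4, 89.9, 59.1]
contact_force: [0.9, 0.6, 0.2]
gripper_width: 0.0683
```

Request:
{"op": "play_rows", "data": {"series": [0,0.032,-0.018,0,0,0.032,-0.018,0,0,0.032,-0.018,0,0,0.032,-0.018,0,0,0.032,-0.018,0]}}

```text
time_s: 2.65
tcp_pos: [0.4495, 0.1673, 0.227]
eef_rot: [-133.4, 89.9, 40.1]
contact_force: [1.0, 0.4, 0.0]
gripper_width: 0.0683
```

Request:
{"op": "play_rows", "data": {"series": [0.01,0.03,-0.015,0,0.01,0.03,-0.015,0,0.01,0.03,-0.015,0,0.01,0.03,-0.015,0,0.01,0.03,-0.014,0]}}

```text
time_s: 3.07
tcp_pos: [0.5056, 0.0098, 0.1764]
eef_rot: [-154.8, 89.9, 18.7]
contact_force: [0.4, 0.6, 0.1]
gripper_width: 0.0682
```

Request:
{"op": "play_rows", "data": {"series": [0.01,0.03,-0.006,0,0.01,0.03,-0.004,0,0.01,0.03,-0.002,0,0.01,0.025,0,0,0,0.02,0,0]}}

```text
time_s: 3.48
tcp_pos: [0.4997, -0.1258, 0.1346]
eef_rot: [5.0, 89.8, 178.4]
contact_force: [-0.1, -0.4, -0.8]
gripper_width: 0.0683
```

Run:
```python
from plant import get_state,capture
from h import *
import pickle
s=get_state();print(s["tcp_pos"],delta(s,[.563,-.161,.05],173.5),s["joints"].round(1))
d={n:capture(n) for n in["scene","wrist"]};pickle.dump(d,open("c1.pkl","wb"))
cv2.imwrite("pics/w1.png",d["wrist"]["img"])
```

```text
[ 0.49972864 -0.12584818  0.13461577] {'d': array([ 0.0844,  0.0276, -0.0672]), 'zang': np.float64(173.38), 'spin': np.float64(-0.002)} [  7.7  10.4 -26.4  -0.  -53.4 -14.3]
```

Request:
{"op": "play_rows", "data": {"series": [0,0.01,-0.02,0,0,0.01,-0.02,0,0,0.008,-0.02,0,0.015,0,-0.007,0,0.02,0,0,0]}}

```text
time_s: 4.0
tcp_pos: [0.5681, -0.1599, 0.1028]
eef_rot: [-179.6, 89.7, -6.2]
contact_force: [0.1, -0.4, -0.7]
gripper_width: 0.0686
```

Run:
```python
from plant import get_state,capture
from h import *
import pickle
s=get_state();print(s["tcp_pos"],delta(s,[.563,-.161,.03],173.5))
d={n:capture(n) for n in["scene","wrist","side"]};pickle.dump(d,open("c1.pkl","wb"))
cv2.imwrite("pics/w2.png",d["wrist"]["img"])
t=d["side"]["img"][150:330,230:470];cv2.imwrite("pics/s2.png",cv2.resize(t,None,fx=3,fy=3))
```

```text
[ 0.56805459 -0.15989432  0.10277528] {'d': array([0.0728, 0.0017, 0.0052]), 'zang': np.float64(173.43), 'spin': np.float64(-0.001)}
```

View pics/w2.png

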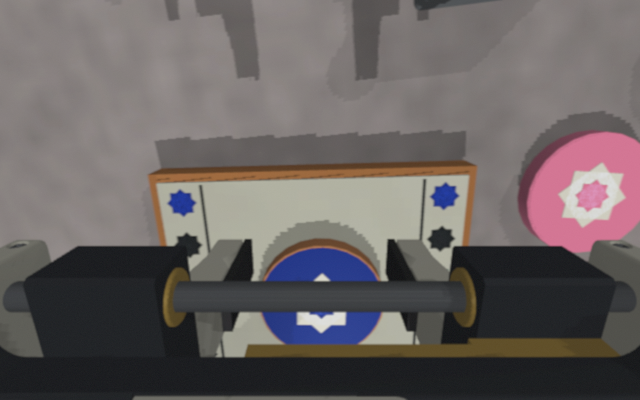

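View pics/s2.png

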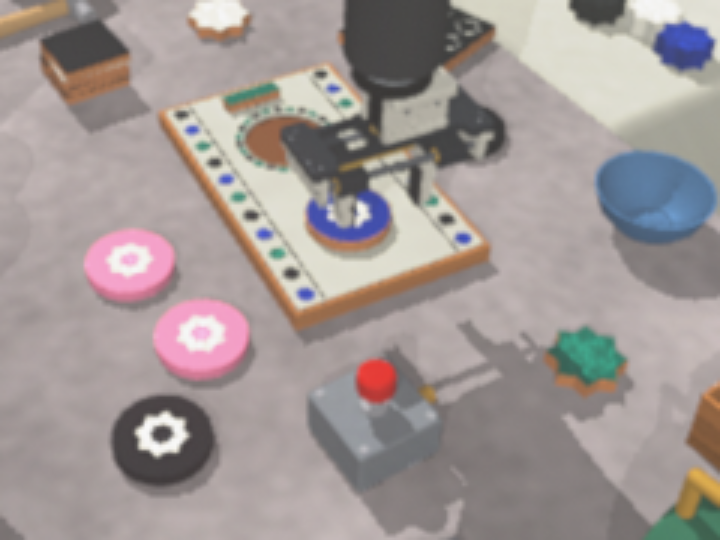

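Run:
```python
from h import *
import pickle
d=pickle.load(open("c1.pkl","rb"))
for n in d:
    c=d[n]
    for nm,p in [("tcp",(.568,-.160,.103)),("tile",(.5713,-.0913,.038)),("tile trailing",(.566,-.138,.038)),("tcp goal",(.563,-.161,.03)),("pocket",(.589,.067,.024))]: print(n,nm,proj(c,p).round(1))
c=d["wrist"];print(ray(c,321,243,.038),ray(c,262,290,.038),ray(c,381,290,.038))
```

```text
scene tcp [290.8 235.2]
scene tile [312.5 233.6]
scene tile trailing [298.5 242.4]
scene tcp goal [291.7 248.1]
scene pocket [356.5 208.2]
wrist tcp [313.9 261.2]
wrist tile [321.6 303.6]
wrist tile trailing [321.6 245.4]
wrist tcp goal [322.  210.4]
wrist pocket [321.8 445. ]
side tcp [358.  218.1]
side tile [345.6 220.4]
side tile trailing [352.4 229.6]
side tcp goal [355.6 236.2]
side pocket [324.8 195.6]
[ 0.56620822 -0.13990309  0.038     ] [ 0.61321688 -0.10779657  0.038     ] [ 0.52691637 -0.09762037  0.038     ]
```

The wrist view agrees with the measurement: the tile's trailing rim is at pixel (321,243), predicted (321.6,245.4). I'm lowering the open fingers behind the tile.

Request:
{"op": "play_rows", "data": {"series": [0.025,0.004,0.005,0,0.025,0,0,0,0.012,0,0,0,0.006,0,0,0,0,0,0,0]}}

```text
time_s: 4.57
tcp_pos: [0.5591, -0.1627, 0.0335]
eef_rot: [19.1, 90.0, -167.5]
contact_force: [-0.9, -0.3, 0.1]
gripper_width: 0.0686
```

Run:
```python
from plant import get_state,capture
from h import *
s=get_state();print(s["tcp_pos"],s["contact_force"],delta(s,[.5713,-.0913,.029],173.5))
```

```text
[ 0.55905621 -0.16272854  0.03354923] [-0.90386327 -0.33307909  0.10792825] {'d': array([ 0.0045, -0.0724, -0.0039]), 'zang': np.float64(173.37), 'spin': np.float64(-0.002)}
```

Request:
{"op": "play_rows", "data": {"series": [0.004,0,-0.004,0,0.002,0,0,0,0,-0.01,0,0,0,-0.01,0,0,0,-0.005,0,0]}}

```text
time_s: 4.98
tcp_pos: [0.5667, -0.1374, 0.0282]
eef_rot: [-169.7, 89.9, 3.6]
contact_force: [-0.3, 0.2, 0.3]
gripper_width: 0.0683
```

Run:
```python
from plant import get_state,capture
from h import *
s=get_state();print(s["tcp_pos"],s["contact_force"],delta(s,[.589,.067,.029],173.5))
d=capture("side");t=d["img"][170:260,290:410];cv2.imwrite("pics/s3.png",cv2.resize(t,None,fx=5,fy=5,interpolation=2))
```

```text
[ 0.56669851 -0.13742431  0.02822799] [-0.26767121  0.19366133  0.34195866] {'d': array([-0.0007, -0.2056,  0.0016]), 'zang': np.float64(173.32), 'spin': np.float64(-0.003)}
```

View pics/s3.png

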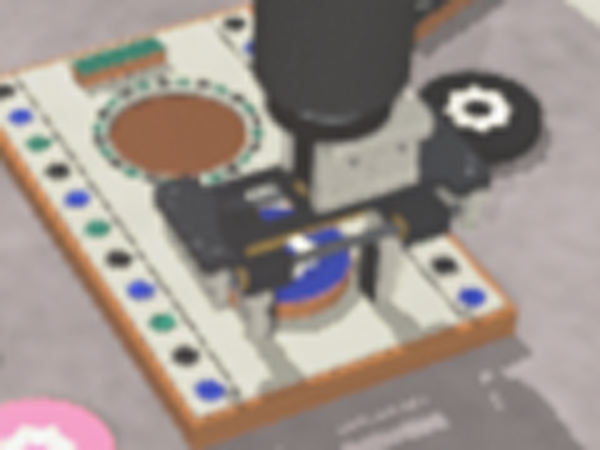

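The fingers stand symmetrically behind the tile's rim, so I'm starting the push.

Request:
{"op": "play_rows", "data": {"series": [0,-0.005,0,0,0,-0.008,0,0,0,-0.01,0.0005,0,0,-0.01,0.0005,0,0,-0.01,0.0005,0]}}

```text
time_s: 5.45
tcp_pos: [0.5697, -0.0948, 0.0277]
eef_rot: [149.0, 90.0, -37.7]
contact_force: [-0.5, -2.0, 0.5]
gripper_width: 0.0683
```

Request:
{"op": "play_rows", "data": {"series": [0,-0.01,0,0,0,-0.01,0,0,0,-0.01,0,0,0,-0.01,0,0,0,-0.005,0,0]}}

```text
time_s: 5.87
tcp_pos: [0.5751, -0.0496, 0.0276]
eef_rot: [-135.7, 90.0, 37.7]
contact_force: [0.1, -2.1, 0.6]
gripper_width: 0.0682
```

Run:
```python
from plant import get_state,capture
from h import *
s=get_state();print(s["tcp_pos"],s["contact_force"],delta(s,[.589,.067,.029],173.5))
d=capture("side");t=d["img"][170:260,290:410];cv2.imwrite("pics/s4.png",cv2.resize(t,None,fx=5,fy=5,interpolation=2))
d=capture("scene");t=d["img"][170:260,280:400];cv2.imwrite("pics/c4.png",cv2.resize(t,None,fx=5,fy=5,interpolation=2))
```

```text
[ 0.57510245 -0.04963443  0.02755595] [ 0.09355792 -2.10268902  0.55584003] {'d': array([-0.0014, -0.1175, -0.0003]), 'zang': np.float64(173.34), 'spin': np.float64(-0.003)}
```

View pics/s4.png

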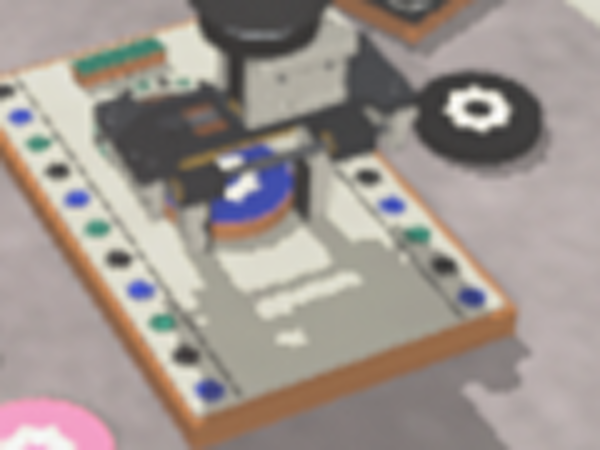

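View pics/c4.png

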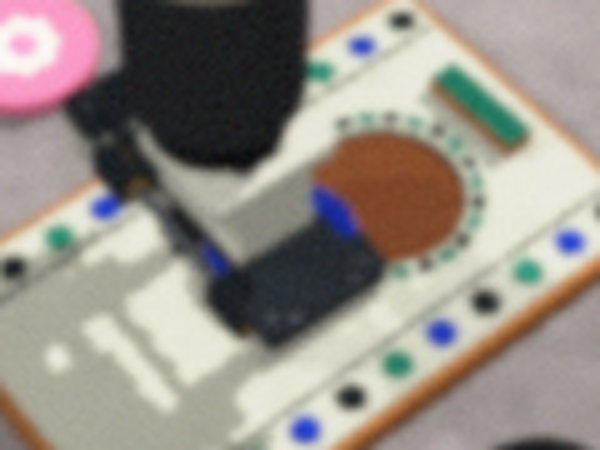

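Request:
{"op": "play_rows", "data": {"series": [0,-0.008,0,0,0,-0.008,0,0,0,-0.008,0,0,0,-0.008,0,0,0,-0.006,0,0]}}

```text
time_s: 6.38
tcp_pos: [0.5794, -0.0124, 0.0275]
eef_rot: [-138.0, 90.0, 35.3]
contact_force: [-0.7, -0.1, -0.1]
gripper_width: 0.0684
```

Request:
{"op": "play_rows", "data": {"series": [0,-0.005,0,0,0,-0.005,0,0,0,-0.005,0,0,0,-0.005,0,0,0,-0.005,0,0]}}

```text
time_s: 6.8
tcp_pos: [0.5823, 0.0118, 0.0276]
eef_rot: [135.0, 90.0, -51.7]
contact_force: [-0.2, -1.6, 1.2]
gripper_width: 0.0681
```

Request:
{"op": "play_rows", "data": {"series": [0,-0.003,0,0,0,-0.003,0,0,0,-0.003,0,0,0,-0.001,0,0,0,0,0,0]}}

```text
time_s: 7.22
tcp_pos: [0.5834, 0.0217, 0.0275]
eef_rot: [-88.1, 90.0, 85.2]
contact_force: [-0.6, -0.8, -0.6]
gripper_width: 0.0683
```

Run:
```python
from plant import get_state,capture
from h import *
s=get_state();print(s["tcp_pos"],s["contact_force"],delta(s,[.589,.067,.029],173.5))
d=capture("side");t=d["img"][150:240,270:390];cv2.imwrite("pics/s5.png",cv2.resize(t,None,fx=5,fy=5,interpolation=2))
d=capture("wrist");cv2.imwrite("pics/w5.png",d["img"])
print(proj(d,(.589,.067,.032)))
```

```text
[0.58343201 0.02167259 0.02748898] [-0.61959363 -0.76714908 -0.58380676] {'d': array([-0.0015, -0.0457, -0.0002]), 'zang': np.float64(173.31), 'spin': np.float64(-0.003)}
[321.4902952  337.40229595]
```

View pics/s5.png

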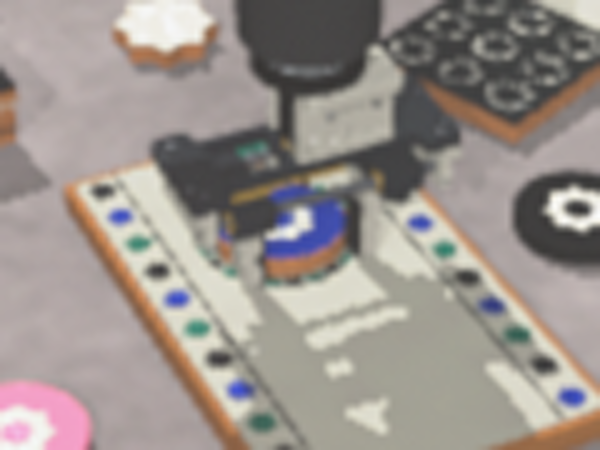

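View pics/w5.png

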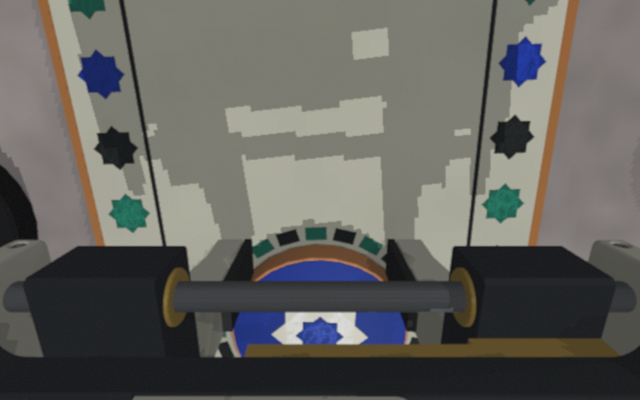

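Request:
{"op": "play_rows", "data": {"series": [0,-0.001,0,0,0,-0.001,0,0,0,-0.001,0,0,0,-0.001,0,0,0,0,0,0]}}

```text
time_s: 7.73
tcp_pos: [0.5839, 0.0254, 0.0276]
eef_rot: [80.2, 90.0, -106.5]
contact_force: [0.6, -0.5, -0.2]
gripper_width: 0.0682
```

```bash
cat > look.py <<'E'
import sys
from plant import get_state,capture
from h import *
s=get_state();print(s["tcp_pos"],s["contact_force"],delta(s,[.589,.067,.029],173.5))
k=sys.argv[1]
a=capture("wrist");b=capture("side")
t=np.vstack([cv2.resize(a["img"][200:360],(640,160)),cv2.resize(b["img"][160:220,275:403],(640,300),interpolation=2)])
cv2.imwrite(f"pics/l{k}.png",t)
E
python3 look.py 6
```

```text
[0.58385712 0.02544324 0.02757444] [ 0.57290668 -0.4569264  -0.18412202] {'d': array([-0.0014, -0.0419, -0.0003]), 'zang': np.float64(173.3), 'spin': np.float64(-0.003)}
```

View pics/l6.png

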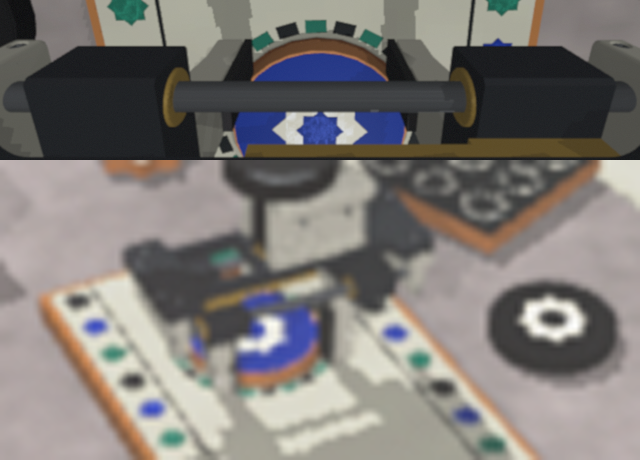

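Request:
{"op": "play_rows", "data": {"series": [0,0.01,0,0,0,0.02,0,0,-0.02,0.03,0,0,-0.04,0.04,0,0,-0.04,0.04,0,0]}}

```text
time_s: 8.25
tcp_pos: [0.5688, -0.0942, 0.1066]
eef_rot: [15.4, 89.9, -171.3]
contact_force: [1.6, 0.5, -0.2]
gripper_width: 0.0684
```

```bash
cat > chk.py <<'E'
import sys
from plant import get_state,capture
from h import *
k=sys.argv[1]
ims=[]
for n in ["scene","side"]:
    c=capture(n)
    for z in (.032,.038):
        t=topview(c,z,.4,.8,-.1,.3,1000);hsv=cv2.cvtColor(t,cv2.COLOR_BGR2HSV)
        m=((hsv[...,0]>105)&(hsv[...,0]<130)&(hsv[...,1]>110)).astype(np.uint8)
        cs,_=cv2.findContours(m,cv2.RETR_EXTERNAL,cv2.CHAIN_APPROX_NONE)
        for q in cs:
            if cv2.contourArea(q)>1500:
                e=cv2.fitEllipse(q);print(n,z,"tile",.8-e[0][1]/1000,.3-e[0][0]/1000,e[1])
    ims.append(topview(c,.032,.45,.75,-.07,.2,1200))
cv2.imwrite(f"pics/k{k}.png",np.hstack(ims))
print(get_state()["tcp_pos"])
E
python3 chk.py 1
```

```text
scene 0.032 tile 0.5874996643066407 0.06595845031738279 (86.96650695800781, 88.31411743164062)
scene 0.038 tile 0.5902655181884766 0.0627572784423828 (86.22112274169922, 87.82123565673828)
[ 0.57213158 -0.09619355  0.11147076]
```

View pics/k1.png

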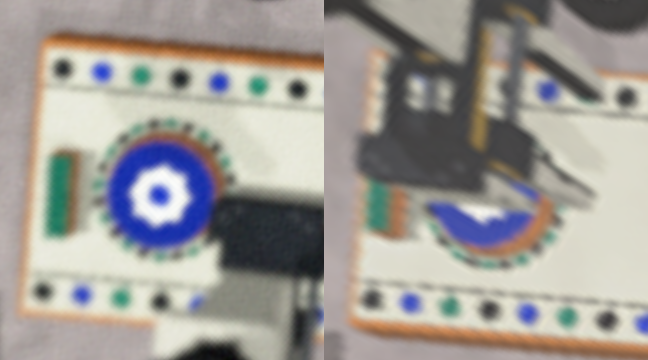

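Request:
{"op": "play_rows", "data": {"series": [-0.02,0.03,0.01,0,0,0.03,0.01,0,0,0.03,0.01,0,0,0.03,0.02,0,0,0.01,0.01,0]}}

```text
time_s: 8.77
tcp_pos: [0.4925, -0.2173, 0.1262]
eef_rot: [-9.0, 89.9, 164.2]
contact_force: [0.1, 0.8, 0.8]
gripper_width: 0.0683
```

```bash
python3 chk.py 2
python3 - <<'E'
from h import *
import pickle
from plant import get_state
d=pickle.load(open("c0.pkl","rb"));A=[];B=[]
for n in ["scene","side"]:
    c=d[n];i=cv2.resize(c["img"],None,fx=4,fy=4,interpolation=2);hsv=cv2.cvtColor(i,cv2.COLOR_BGR2HSV)
    m=(((hsv[...,0]<7)|(hsv[...,0]>173))&(hsv[...,1]>140)&(hsv[...,2]>70)).astype(np.uint8)
    k,l,s,ce=cv2.connectedComponentsWithStats(m)
    for j in range(1,k):
        u,v=(ce[j]+.5)/4-.5
        if s[j,4]>700 and abs(u-(211 if n=="scene" else 355))<8:
            print(n,u,v,s[j]/4,ray(c,u,v,.078))
            o=c["world_from_camera"][:3,3];r=ray(c,u,v,.078)-o;r/=np.linalg.norm(r);P=np.eye(3)-np.outer(r,r);A.append(P);B.append(P@o)
p=np.linalg.solve(sum(A),sum(B));print("tri",p)
for n in ["scene","side"]:print(proj(d[n],p))
s=get_state();print(s["tcp_pos"],delta(s,[p[0],p[1],.11],173.5))
E
```

```text
scene 0.032 tile 0.5876764526367189 0.06644413757324219 (86.80635070800781, 87.53012084960938)
scene 0.038 tile 0.5905038604736328 0.06319705200195311 (86.29391479492188, 87.03585052490234)
side 0.032 tile 0.5901698150634767 0.06727503967285156 (84.43904113769531, 85.5626449584961)
side 0.038 tile 0.5862450256347657 0.06083363342285156 (83.83672332763672, 84.88421630859375)
[ 0.49290204 -0.21650003  0.12641081]
scene 210.74468954248366 246.94863153594773 [204.25 240.5   14.    14.   612.  ] [ 0.43697231 -0.32789606  0.078     ]
side 354.97153243847873 276.3736577181208 [349.25 270.    12.5   14.   558.75] [ 0.44548804 -0.32463294  0.078     ]
tri [ 0.44177852 -0.329076    0.08509632]
[210.7053815  247.03726848]
[354.89888879 276.3129488 ]
[ 0.49290204 -0.21650003  0.12641081] {'d': array([0.0164, 0.1179, 0.0373]), 'zang': np.float64(173.12), 'spin': np.float64(-0.007)}
```

View pics/k2.png

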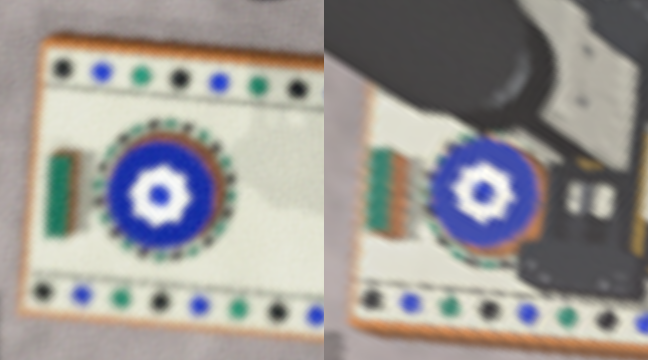

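The two views agree on the tile centre only at z = 32 mm: (0.588,0.066) and (0.590,0.067). At z = 38 mm they differ by more than 4 mm, so the tile is seated. Next is the knob.

Request:
{"op": "play_rows", "data": {"series": [0,0.03,0.01,0,0,0.03,0.01,0,0,0.03,0.01,0,0,0.02,0.007,0,0,0.007,0,0]}}

```text
time_s: 9.28
tcp_pos: [0.4437, -0.3284, 0.1263]
eef_rot: [-0.3, 90.0, 172.9]
contact_force: [-0.1, -0.1, -0.6]
gripper_width: 0.0685
```

Request:
{"op": "play_rows", "data": {"series": [0,0,0,0,0,0,0,0,0,0,0,0,0,0,0,0,0,0,0,0]}}

```text
time_s: 9.7
tcp_pos: [0.4453, -0.3259, 0.1265]
eef_rot: [-177.7, 90.0, -4.3]
contact_force: [-0.7, 0.3, 0.8]
gripper_width: 0.0684
```

Run:
```python
from h import *
from plant import get_state,capture
s=get_state();print(s["tcp_pos"],delta(s,[.442,-.328,.059],173.5))
c=capture("wrist");cv2.imwrite("pics/w7.png",c["img"]);print(proj(c,(.442,-.328,.078)),proj(c,(.442,-.328,.092)))
c=capture("side");cv2.imwrite("pics/s7.png",cv2.resize(c["img"][210:330,280:440],None,fx=4,fy=4,interpolation=2))
```

```text
[ 0.44533289 -0.32592927  0.12653566] {'d': array([0.0675, 0.0024, 0.0031]), 'zang': np.float64(173.37), 'spin': np.float64(-0.002)}
[326.29953967 219.15351513] [326.75636732 227.21445936]
```

View pics/w7.png

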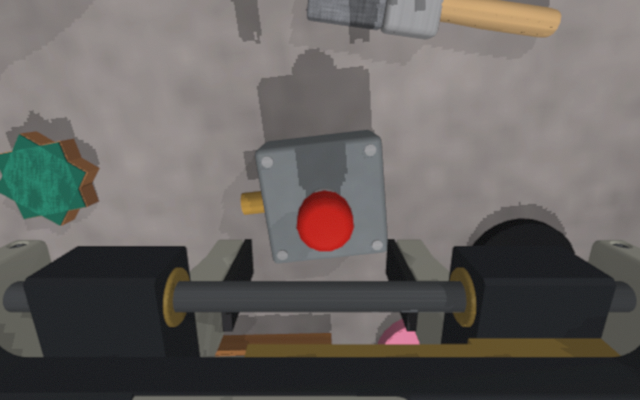

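View pics/s7.png

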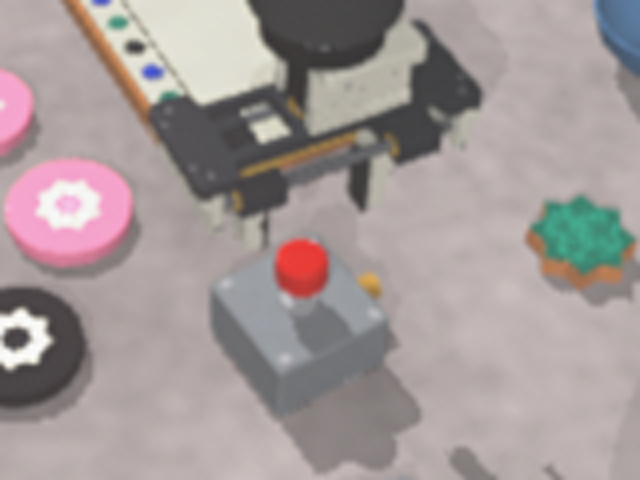

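Request:
{"op": "play_rows", "data": {"series": [0.015,0.002,0.003,0,0.015,0,0,0,0.015,0,0,0,0.012,0,0,0,0.0085,0,0,0]}}

```text
time_s: 10.22
tcp_pos: [0.4413, -0.3279, 0.0599]
eef_rot: [-17.2, 89.9, 156.1]
contact_force: [0.3, 0.8, 0.7]
gripper_width: 0.0687
```

Request:
{"op": "play_rows", "data": {"series": [0,0,0,0,0,0,0,0,0,0,0,0,0,0,0,0,0,0,0,0], "jaw": 30, "squeeze": 20}}

```text
time_s: 10.63
tcp_pos: [0.4421, -0.3285, 0.0618]
eef_rot: [166.3, 89.9, -20.4]
contact_force: [-0.6, 0.1, -0.3]
gripper_width: 0.0409
```

Request:
{"op": "play_rows", "data": {"series": [0,0,0,0,0,0,0,0,0,0,0,0,0,0,0,0,0,0,0,0]}}

```text
time_s: 11.05
tcp_pos: [0.4417, -0.3285, 0.0612]
eef_rot: [155.7, 90.0, -31.0]
contact_force: [-0.7, 0.8, 3.0]
gripper_width: 0.0346
```

Run:
```python
from h import *
from plant import get_state,capture
s=get_state();print(s["tcp_pos"],s["contact_force"],s["gripper_width"])
c=capture("side");cv2.imwrite("pics/s8.png",cv2.resize(c["img"][210:330,280:440],None,fx=4,fy=4,interpolation=2))
```

```text
[ 0.44169908 -0.32847062  0.06122391] [-0.68887377  0.83659492  3.04516892] 0.03456825405794598
```

View pics/s8.png

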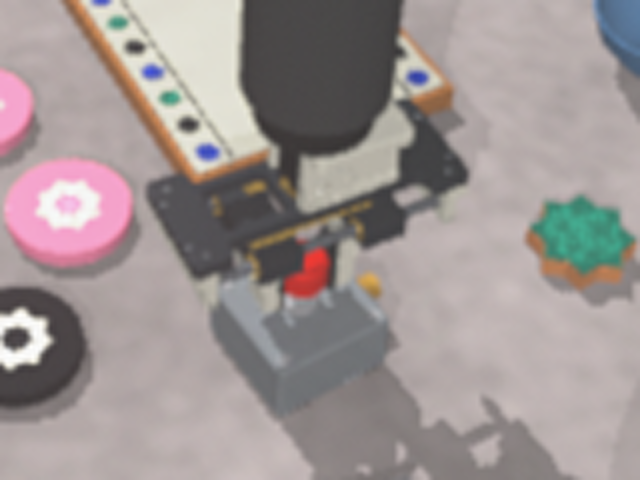

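The jaws stopped at 34.6 mm on the 36 mm head, so the knob is gripped. I'm lifting in small steps.

Request:
{"op": "play_rows", "data": {"series": [-0.004,0,0,0,-0.004,0,0,0,-0.004,0,0,0,-0.004,0,0,0,-0.002,0,0,0]}}

```text
time_s: 11.52
tcp_pos: [0.4415, -0.3282, 0.0784]
eef_rot: [-98.0, 90.0, 75.2]
contact_force: [7.3, -8.6, -27.3]
gripper_width: 0.0347
```

Request:
{"op": "play_rows", "data": {"series": [-0.001,0,0,0,-0.001,0,0,0,-0.001,0,0,0,0,0,0,0,0,0,0,0]}}

```text
time_s: 11.93
tcp_pos: [0.4415, -0.3278, 0.0798]
eef_rot: [-55.6, 89.9, 117.6]
contact_force: [7.6, -6.1, -24.2]
gripper_width: 0.0347
```

Run:
```python
from h import *
from plant import get_state,capture
s=get_state();print(s["tcp_pos"],s["contact_force"],s["gripper_width"])
c=capture("side");cv2.imwrite("pics/s9.png",cv2.resize(c["img"][210:330,280:440],None,fx=4,fy=4,interpolation=2))
```

```text
[ 0.44152015 -0.32780505  0.07979919] [  7.60292894  -6.10581302 -24.22964728] 0.03473196021381425
```

View pics/s9.png

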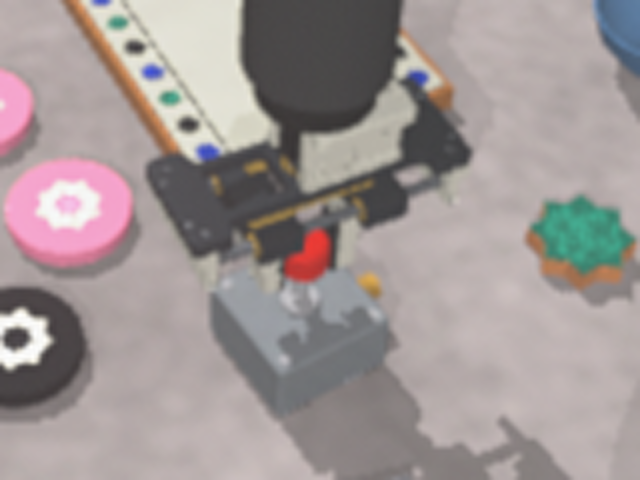

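Request:
{"op": "play_rows", "data": {"series": [0,0,0,0,0,0,0,0,0,0,0,0,0,0,0,0,0,0,0,0], "jaw": 78}}

```text
time_s: 12.4
tcp_pos: [0.4416, -0.3284, 0.0825]
eef_rot: [166.7, 90.0, -20.0]
contact_force: [0.2, -0.1, -1.1]
gripper_width: 0.0628
```

Request:
{"op": "play_rows", "data": {"series": [0,0,0,0,-0.01,0,0,0,-0.03,0,0,0,-0.03,0,0,0,-0.03,0,0,0]}}

```text
time_s: 12.82
tcp_pos: [0.4412, -0.3283, 0.1839]
eef_rot: [13.4, 90.0, -173.3]
contact_force: [2.2, 0.1, -0.0]
gripper_width: 0.0686
```

Request:
{"op": "play_rows", "data": {"series": [-0.02,-0.02,0,0,-0.02,-0.03,0,0,0,-0.03,0,0,0,-0.02,0,0,0,0,0,0]}}

```text
time_s: 13.23
tcp_pos: [0.4536, -0.2266, 0.2238]
eef_rot: [-167.6, 89.8, 5.8]
contact_force: [-0.2, 0.0, -0.8]
gripper_width: 0.0683
```

```bash
python3 chk.py 3
python3 - <<'E'
from h import *
import pickle
from plant import get_state,capture
s=get_state();print(s["tcp_pos"],s["contact_force"],s["gripper_width"])
A=[];B=[];ims=[]
for n in ["scene","side"]:
    c=capture(n);i=cv2.resize(c["img"],None,fx=4,fy=4,interpolation=2);hsv=cv2.cvtColor(i,cv2.COLOR_BGR2HSV)
    m=(((hsv[...,0]<7)|(hsv[...,0]>173))&(hsv[...,1]>140)&(hsv[...,2]>70)).astype(np.uint8)
    k,l,st,ce=cv2.connectedComponentsWithStats(m)
    for j in range(1,k):
        u,v=(ce[j]+.5)/4-.5
        if st[j,4]>300 and abs(u-(211 if n=="scene" else 355))<14 and abs(v-260)<40:
            print(n,u,v,st[j]/4)
            o=c["world_from_camera"][:3,3];r=ray(c,u,v,.078)-o;r/=np.linalg.norm(r);P=np.eye(3)-np.outer(r,r);A.append(P);B.append(P@o)
    x,y=(130,190) if n=="scene" else (280,210)
    ims.append(cv2.resize(c["img"][y:y+120,x:x+100],None,fx=4,fy=4,interpolation=2))
if A:print("tri",np.linalg.solve(sum(A),sum(B)))
cv2.imwrite("pics/k10.png",np.hstack(ims))
E
```

```text
scene 0.032 tile 0.5876527252197266 0.06645143127441405 (86.87638854980469, 87.57717895507812)
scene 0.038 tile 0.5904609985351563 0.06324459838867186 (86.40821075439453, 87.00267028808594)
[ 0.45345465 -0.22847731  0.22309953]
[ 0.45345465 -0.22847731  0.22309953] [ 0.41898676 -0.04566747 -0.49771398] 0.06819020906241967
scene 209.2933569979716 243.7828093306288 [202.75 237.25  14.    14.   616.25]
side 355.22436179577466 272.45499559859155 [349.5  266.25  12.5   13.75 568.  ]
tri [ 0.44165999 -0.32886251  0.10086157]
```

View pics/k10.png

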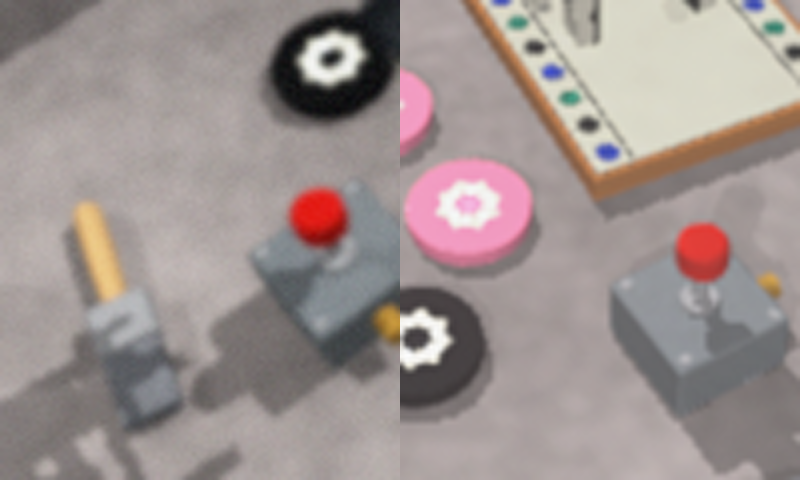

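View pics/k3.png

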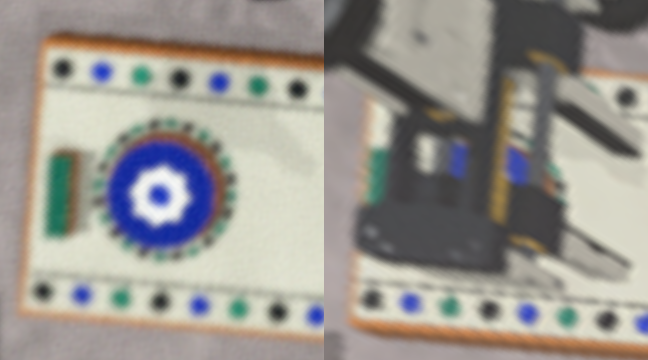

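Run:
```python
from h import *
import pickle
d=pickle.load(open("c0.pkl","rb"))
obs={"scene":((210.745,246.949),(209.293,243.783)),"side":((354.972,276.374),(355.224,272.455))}
for n in obs:
    for h in (.0,.016,.018,.02):
        print(n,h,(proj(d[n],(.4418,-.3288,.08+h))-proj(d[n],(.4418,-.3288,.08))).round(2), (np.array(obs[n][1])-obs[n][0]).round(2))
```

```text
scene 0.0 [0. 0.] [-1.45 -3.17]
scene 0.016 [-1.53 -3.06] [-1.45 -3.17]
scene 0.018 [-1.72 -3.45] [-1.45 -3.17]
scene 0.02 [-1.91 -3.84] [-1.45 -3.17]
side 0.0 [0. 0.] [ 0.25 -3.92]
side 0.016 [ 0.3  -3.95] [ 0.25 -3.92]
side 0.018 [ 0.34 -4.45] [ 0.25 -3.92]
side 0.02 [ 0.38 -4.95] [ 0.25 -3.92]
```

Both cameras put the rise at about 16 mm. That is borderline and short of the 20 mm stop, so I'll regrip and pull further.

Run:
```python
from h import *
from plant import get_state
s=get_state();print(delta(s,[.4418,-.3285,.077],173.5))
```

```text
{'d': array([ 0.1454,  0.0998, -0.0002]), 'zang': np.float64(173.3), 'spin': np.float64(-0.003)}
```

Request:
{"op": "play_rows", "data": {"series": [0,0.025,0,0,0,0.03,0,0,0,0.03,0,0,0,0.015,0,0,0.03,0,0,0]}}

```text
time_s: 13.85
tcp_pos: [0.4438, -0.3336, 0.1964]
eef_rot: [150.8, 89.5, -36.0]
contact_force: [1.9, -0.8, 0.2]
gripper_width: 0.0679
```

Request:
{"op": "play_rows", "data": {"series": [0.03,0,0,0,0.03,0,0,0,0.02,0,0,0,0.02,0,0,0,0,0,0,0]}}

```text
time_s: 14.27
tcp_pos: [0.4385, -0.3282, 0.0878]
eef_rot: [-15.7, 89.6, 157.4]
contact_force: [-0.6, 0.4, -0.6]
gripper_width: 0.0678
```

Run:
```python
from h import *
from plant import get_state
s=get_state();print(s["tcp_pos"],delta(s,[.4418,-.3285,.077],173.5))
```

```text
[ 0.4385098  -0.32823569  0.08776159] {'d': array([ 0.0107, -0.0001, -0.0034]), 'zang': np.float64(173.16), 'spin': np.float64(-0.006)}
```

Request:
{"op": "play_rows", "data": {"series": [0,0,0,0,0,0,0,0,0,0,0,0,0,0,0,0,0,0,0,0]}}

```text
time_s: 14.68
tcp_pos: [0.4422, -0.3286, 0.0931]
eef_rot: [167.6, 89.9, -19.1]
contact_force: [-0.2, 0.6, -0.8]
gripper_width: 0.0684
```

Run:
```python
from h import *
from plant import get_state
s=get_state();print(s["tcp_pos"],delta(s,[.4418,-.3285,.077],173.5))
```

```text
[ 0.44215067 -0.32857965  0.09312239] {'d': array([ 0.0161, -0.    ,  0.0004]), 'zang': np.float64(173.3), 'spin': np.float64(-0.003)}
```

Request:
{"op": "play_rows", "data": {"series": [0.008,0,0,0,0.008,0,0,0,0,0,0,0,0,0,0,0,0,0,0,0]}}

```text
time_s: 15.1
tcp_pos: [0.4415, -0.3283, 0.0757]
eef_rot: [-3.2, 90.0, 170.1]
contact_force: [0.4, 0.2, 0.5]
gripper_width: 0.068
```

Request:
{"op": "play_rows", "data": {"series": [0,0,0,0,0,0,0,0,0,0,0,0,0,0,0,0,0,0,0,0], "jaw": 30, "squeeze": 35}}

```text
time_s: 15.52
tcp_pos: [0.4416, -0.3284, 0.0761]
eef_rot: [167.8, 90.0, -18.9]
contact_force: [-0.6, 0.4, 0.5]
gripper_width: 0.0405
```

Request:
{"op": "play_rows", "data": {"series": [0,0,0,0,0,0,0,0,0,0,0,0,0,0,0,0,0,0,0,0]}}

```text
time_s: 15.93
tcp_pos: [0.4417, -0.3284, 0.0761]
eef_rot: [167.1, 90.0, -19.6]
contact_force: [0.1, -1.1, 0.4]
gripper_width: 0.0347
```

Request:
{"op": "play_rows", "data": {"series": [-0.001,0,0,0,-0.001,0,0,0,-0.001,0,0,0,0,0,0,0,0,0,0,0]}}

```text
time_s: 16.35
tcp_pos: [0.4416, -0.3282, 0.0764]
eef_rot: [-45.3, 89.9, 127.9]
contact_force: [7.2, -6.9, -25.5]
gripper_width: 0.0344
```

Request:
{"op": "play_rows", "data": {"series": [-0.001,0,0,0,-0.001,0,0,0,0,0,0,0,0,0,0,0,0,0,0,0], "squeeze": 50}}

```text
time_s: 16.77
tcp_pos: [0.4415, -0.3281, 0.0766]
eef_rot: [-42.4, 89.9, 130.8]
contact_force: [12.3, -12.2, -42.2]
gripper_width: 0.0343
```

Run:
```python
from h import *
from plant import get_state,capture
s=get_state();print(s["tcp_pos"],s["contact_force"],s["gripper_width"])
```

```text
[ 0.4414534  -0.32808957  0.07658289] [ 12.33902643 -12.22670058 -42.20646731] 0.034327702711482375
```

Request:
{"op": "play_rows", "data": {"series": [0.001,0,0,0,0.001,0,0,0,0.001,0,0,0,0,0,0,0,0,0,0,0]}}

```text
time_s: 17.18
tcp_pos: [0.4415, -0.3282, 0.0763]
eef_rot: [-40.7, 89.9, 132.6]
contact_force: [5.8, -5.5, -19.2]
gripper_width: 0.0342
```

Request:
{"op": "play_rows", "data": {"series": [0,0,0,0,0,0,0,0,0,0,0,0,0,0,0,0,0,0,0,0], "jaw": 80}}

```text
time_s: 17.6
tcp_pos: [0.4416, -0.3284, 0.0784]
eef_rot: [164.3, 90.0, -22.4]
contact_force: [0.9, -0.4, -1.0]
gripper_width: 0.0621
```

Request:
{"op": "play_rows", "data": {"series": [0,0,0,0,-0.02,0,0,0,-0.03,0,0,0,-0.03,0,0,0,-0.03,0,0,0]}}

```text
time_s: 18.02
tcp_pos: [0.4412, -0.3282, 0.1893]
eef_rot: [-4.4, 90.0, 168.9]
contact_force: [0.4, -0.2, -0.4]
gripper_width: 0.0703
```

Request:
{"op": "play_rows", "data": {"series": [-0.03,-0.03,0,0,0,-0.03,0,0,0,-0.03,0,0,0,-0.02,0,0,0,0,0,0]}}

```text
time_s: 18.43
tcp_pos: [0.4546, -0.217, 0.2182]
eef_rot: [-158.0, 89.9, 15.4]
contact_force: [-0.0, 0.1, 0.0]
gripper_width: 0.0701
```

Run:
```python
from h import *
import pickle
from plant import get_state,capture
s=get_state();print(s["tcp_pos"],s["contact_force"])
d0=pickle.load(open("c0.pkl","rb"))
d={n:capture(n) for n in["scene","side","wrist"]};pickle.dump(d,open("c2.pkl","wb"))
for n,(u,v) in {"scene":(211,247),"side":(355,276)}.items():
    g=lambda c:(cv2.cvtColor(c["img"],cv2.COLOR_BGR2LAB)[...,1].astype(np.float32))
    a=g(d0[n]);b=g(d[n])
    t=a[v-11:v+11,u-11:u+11]
    t4=cv2.resize(t,None,fx=8,fy=8,interpolation=2);b4=cv2.resize(b[v-24:v+18,u-20:u+20],None,fx=8,fy=8,interpolation=2)
    r=cv2.matchTemplate(b4,t4,cv2.TM_CCOEFF_NORMED);_,mx,_,loc=cv2.minMaxLoc(r)
    du=loc[0]/8-9;dv=loc[1]/8-13
    # whole-image drift check via static panel corner region
    print(n,mx,du,dv)
    for h in(.016,.018,.02): print((proj(d0[n],(.4418,-.3288,.08+h))-proj(d0[n],(.4418,-.3288,.08))).round(2))
    print("cam pose change",abs(d0[n]["world_from_camera"]-d[n]["world_from_camera"]).max())
    m=((g(d[n])>160)).astype(np.uint8)
cv2.imwrite("pics/w11.png",d["wrist"]["img"])
ims=[]
for n,(u,v) in {"scene":(211,247),"side":(355,276)}.items():
    for q in(d0,d): ims.append(cv2.resize(q[n]["img"][v-25:v+25,u-20:u+20],None,fx=5,fy=5,interpolation=2))
cv2.imwrite("pics/k11.png",np.hstack(ims))
```

```text
[ 0.45457707 -0.21704797  0.2182093 ] [-0.01782699  0.08106695  0.01155627]
scene 0.9976806640625 -1.5 -3.125
[-1.53 -3.06]
[-1.72 -3.45]
[-1.91 -3.84]
cam pose change 0.0
side 0.9976006746292114 0.25 -4.0
[ 0.3  -3.95]
[ 0.34 -4.45]
[ 0.38 -4.95]
cam pose change 0.0
```

View pics/k11.png

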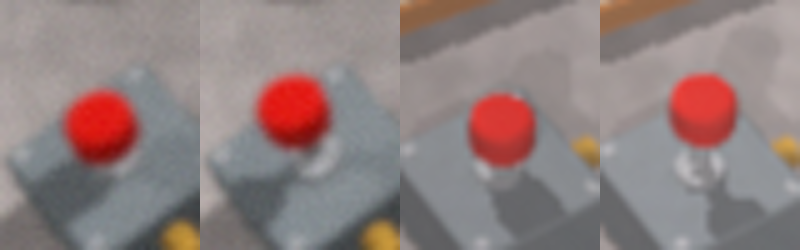

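View pics/w11.png

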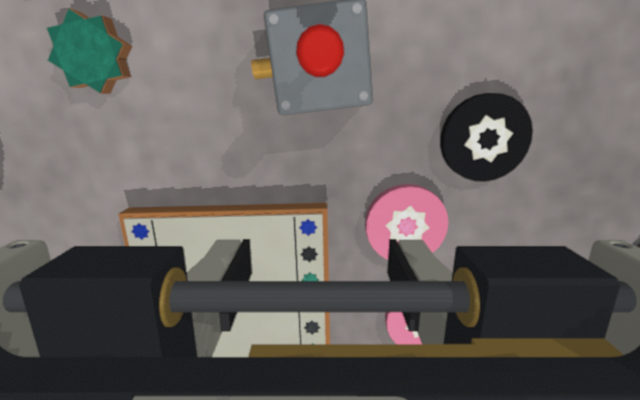

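The knob met a hard stop: 42 N of pull and no travel. The images show only about 16 mm of rise, so I'm checking its absolute height against the box top, which is known to be at 50 mm.

Run:
```python
from h import *
import pickle
d=pickle.load(open("c2.pkl","rb"));d0=pickle.load(open("c0.pkl","rb"))
rows=[]
for z in(.05,.092,.112):
    rows.append(np.hstack([topview(d[n],z,.36,.52,-.41,-.25,1250) for n in("scene","side")]+[topview(d0[n],z,.36,.52,-.41,-.25,1250) for n in("scene","side")]))
cv2.imwrite("pics/box.png",np.vstack(rows))
# head silhouette: bounding extents in direction of vertical; compare with rendered cylinder silhouettes
def sil(c,h,x,y):
    th=np.linspace(0,2*np.pi,60);P=[proj(c,(x+.018*np.cos(t),y+.018*np.sin(t),zz)) for zz in(.064+h,.092+h) for t in th]
    return cv2.convexHull(np.float32(P)*8)
from scipy.optimize import minimize
for nm,dd in(("start",d0),("now",d)):
    M={}
    for n in("scene","side"):
        u,v=(211,245) if n=="scene" else (355,274)
        i=cv2.GaussianBlur(cv2.resize(cv2.cvtColor(dd[n]["img"],cv2.COLOR_BGR2LAB)[...,1],None,fx=8,fy=8,interpolation=2),(0,0),1)
        o=np.array([(u-20)*8,(v-20)*8]);i=i[o[1]:o[1]+320,o[0]:o[0]+320].astype(float)
        hi=np.percentile(i,98);m=(i>(hi+np.median(i))/2).astype(np.uint8);M[n]=(m,o)
    def cost(p):
        e=0
        for n in M:
            m,o=M[n];s=np.zeros_like(m);q=sil(dd[n],p[2],p[0],p[1])-o+3.5
            cv2.fillConvexPoly(s,np.int32(np.round(q)),1);e+=(s!=m).sum()
        return float(e)
    best=min((minimize(cost,[.442,-.329,h],method="Nelder-Mead",options=dict(initial_simplex=[[.442,-.329,h],[.446,-.329,h],[.442,-.325,h],[.442,-.329,h+.006]],xatol=1e-4)) for h in(0,.006,.012,.018)),key=lambda r:r.fun)
    print(nm,best.x.round(4),best.fun,[int(M[n][0].sum()) for n in M])
```

```text
start [ 0.4415 -0.3282 -0.0005] 8120.0 [9677, 9308]
now [ 0.4417 -0.3275  0.0158] 8269.0 [9730, 9698]
```

View pics/box.png

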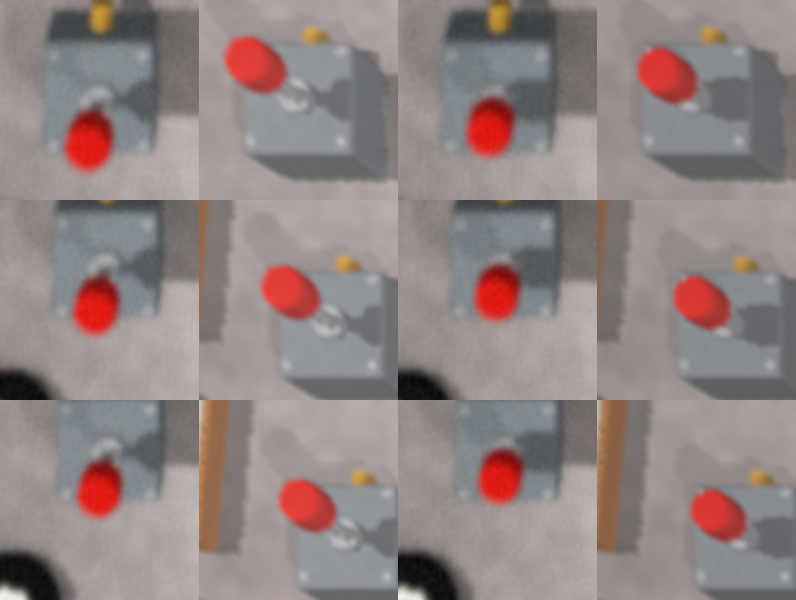

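Run:
```python
from h import *
import pickle
from scipy.optimize import minimize
d=pickle.load(open("c2.pkl","rb"));d0=pickle.load(open("c0.pkl","rb"))
def hull(c,h,x,y):
    th=np.linspace(0,2*np.pi,60);P=[proj(c,(x+.018*np.cos(t),y+.018*np.sin(t),zz)) for zz in(.064+h,.092+h) for t in th]
    return cv2.convexHull(np.float32(P))[:,0]
def mom(q):
    m=cv2.moments(np.float32(q));return np.array([m["m10"]/m["m00"],m["m01"]/m["m00"]]),m["m00"]
ims=[]
for nm,dd in(("start",d0),("now",d)):
    obs={}
    for n in("scene","side"):
        u,v=(211,245) if n=="scene" else (355,274)
        i=cv2.resize(cv2.cvtColor(dd[n]["img"],cv2.COLOR_BGR2LAB)[...,1],None,fx=8,fy=8,interpolation=2)
        i=i[(v-14)*8:(v+14)*8,(u-14)*8:(u+14)*8].astype(float);med=np.median(i);hi=np.percentile(i,95)
        m=(i>(hi+med)/2).astype(np.uint8)
        k,l,s,ce=cv2.connectedComponentsWithStats(m);j=1+np.argmax(s[1:,4])
        obs[n]=((ce[j]-3.5)/8+[u-14,v-14],s[j,4]/64)
    f=lambda p:sum(((mom(hull(dd[n],p[2],p[0],p[1]))[0]-obs[n][0])**2).sum() for n in obs)
    r=minimize(f,[.442,-.328,.005],method="Nelder-Mead",options=dict(xatol=1e-5,fatol=1e-6,initial_simplex=[[.442,-.328,.005],[.446,-.328,.005],[.442,-.324,.005],[.442,-.328,.012]]))
    print(nm,r.x.round(4),"res px",np.sqrt(r.fun).round(3),{n:(obs[n][0].round(2),round(obs[n][1]),round(mom(hull(dd[n],r.x[2],r.x[0],r.x[1]))[1])) for n in obs})
    for n in obs:
        u,v=(211,245) if n=="scene" else (355,274)
        o=np.array([u-14,v-20]);t=cv2.resize(dd[n]["img"][v-20:v+20,u-14:u+20],None,fx=6,fy=6,interpolation=2)
        for h,col in((r.x[2],(0,255,0)),):
            cv2.polylines(t,[np.int32((hull(dd[n],h,r.x[0],r.x[1])-o)*6+2.5)],True,col,1)
        ims.append(t)
cv2.imwrite("pics/ov.png",np.hstack(ims))
# box screws: rectified coords in both views
```

```text
start [ 0.4415 -0.3288  0.0077] res px 0.281 {'scene': (array([210.69, 246.58]), 149, 216), 'side': (array([354.93, 276.28]), 146, 207)}
now [ 0.4414 -0.3287  0.0235] res px 0.312 {'scene': (array([209.19, 243.45]), 152, 222), 'side': (array([355.18, 272.36]), 152, 211)}
```

View pics/ov.png

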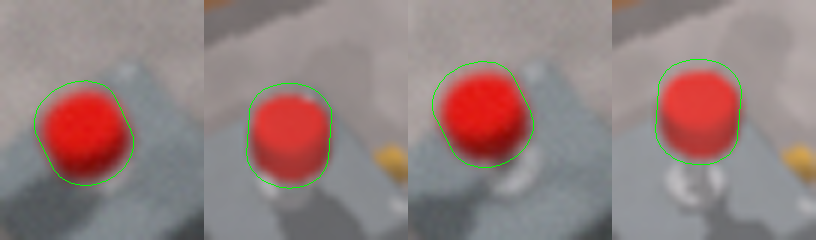

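Run:
```python
from h import *
import pickle
d=pickle.load(open("c2.pkl","rb"))
cv2.imwrite("pics/box2.png",np.hstack([topview(d[n],.05,.38,.50,-.39,-.27,3300) for n in("scene","side")]))
```

```text
(no output)
```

View pics/box2.png

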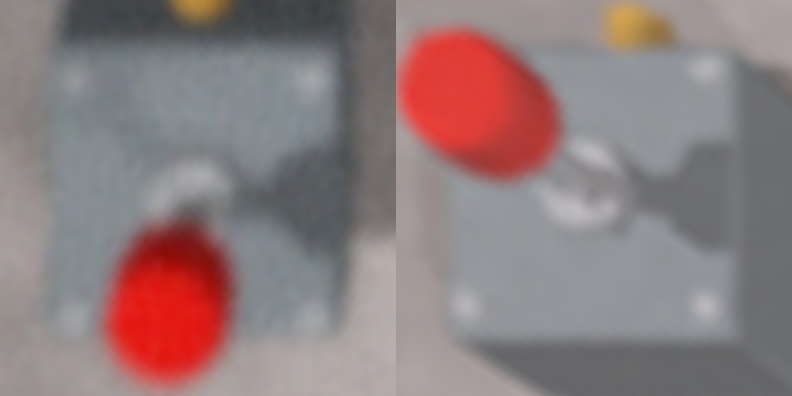

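The box screws triangulate about 2.5 mm high, so the cameras carry a small height bias. With the shaft's washer as reference, the head centre is at about 99 mm, against 98 mm expected at the stop. That fits the hard stop, and means the knob started a few mm up. Last, I'm checking the tile and bystanders with the arm moved clear.

Request:
{"op": "play_rows", "data": {"series": [-0.02,0.03,0.03,0,-0.02,0.03,0.03,0,0,0.03,0,0,0,0,0,0,0,0,0,0]}}

```text
time_s: 19.0
tcp_pos: [0.3908, -0.298, 0.253]
eef_rot: [35.2, 90.0, -151.7]
contact_force: [-0.1, 1.5, -1.5]
gripper_width: 0.0703
```

```bash
python3 chk.py 4
python3 - <<'E'
from plant import get_state,capture
import cv2,pickle,numpy as np
s=get_state();print(s["time_s"],s["contact_force"])
d0=pickle.load(open("c0.pkl","rb"))
a=capture("scene")["img"];b=d0["scene"]["img"]
cv2.imwrite("pics/fin.png",a)
df=cv2.absdiff(a,b).max(2);cv2.imwrite("pics/diff.png",np.clip(df.astype(int)*3,0,255).astype(np.uint8))
E
```

```text
scene 0.032 tile 0.587663314819336 0.06639039611816405 (86.98395538330078, 87.49652099609375)
scene 0.038 tile 0.5904587860107422 0.06323014831542967 (86.3939437866211, 87.09359741210938)
[ 0.39129897 -0.29660933  0.2525374 ]
19.1 [ 0.07388583 -0.95267033 -0.43900158]
```

View pics/k4.png

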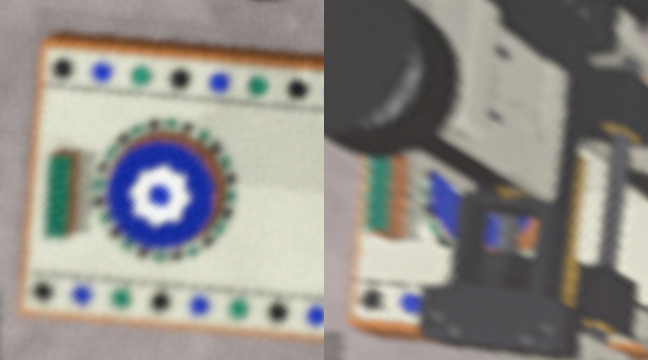

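View pics/fin.png

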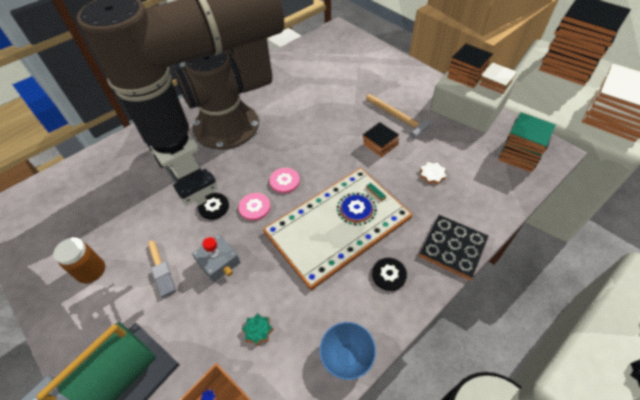

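View pics/diff.png

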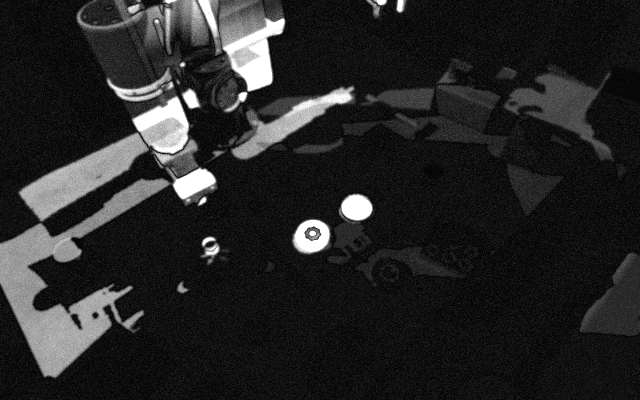

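Run:
```python
from h import *
import pickle
c=pickle.load(open("c2.pkl","rb"))["wrist"]
i=c["img"];g=cv2.cvtColor(i,cv2.COLOR_BGR2LAB)[...,1]
m=(g>165).astype(np.uint8);m[130:]=0
k,l,s,ce=cv2.connectedComponentsWithStats(m);j=1+np.argmax(s[1:,4]);print("head now",ce[j],s[j])
for h in(.012,.016,.02,.024):
    th=np.linspace(0,2*np.pi,90);P=np.float32([proj(c,(.4417+.018*np.cos(t),-.3285+.018*np.sin(t),z+h)) for z in(.064,.092) for t in th]);q=cv2.convexHull(P);M=cv2.moments(q);print(h,M["m10"]/M["m00"],M["m01"]/M["m00"],cv2.boundingRect(q))
cv2.imwrite("pics/wc.png",cv2.resize(i[0:130,240:400],None,fx=4,fy=4,interpolation=2))
a=cv2.imread("pics/w7.png");g=cv2.cvtColor(a,cv2.COLOR_BGR2LAB)[...,1];m=(g>165).astype(np.uint8);m[270:]=0
k,l,s,ce=cv2.connectedComponentsWithStats(m);j=1+np.argmax(s[1:,4]);print("head start",ce[j],s[j])
```

```text
head now [319.86698977  50.21540118] [ 297   25   47   51 1857]
0.012 321.6559853546435 51.56656393548879 (297, 24, 50, 55)
0.016 321.68884244254303 50.891978868433426 (297, 23, 50, 56)
0.02 321.7227266453214 50.19605712923393 (296, 22, 51, 57)
0.024 321.75768892813636 49.4777700031585 (296, 21, 52, 58)
head start [325.23710483 223.39933444] [ 298  194   55   57 2404]
```

View pics/wc.png

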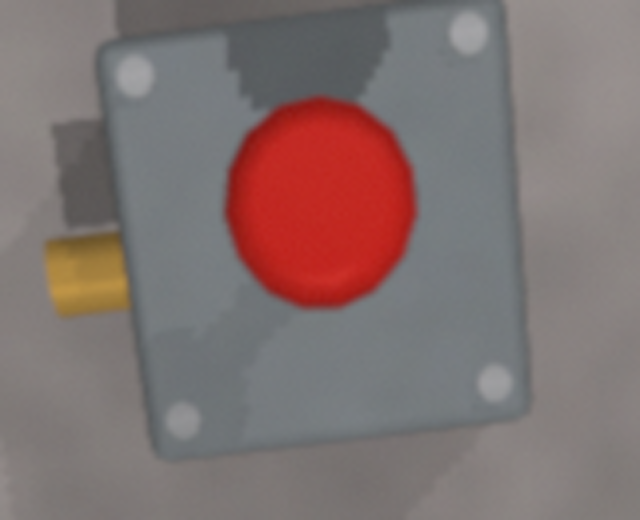

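Run:
```python
from h import *
from plant import capture
import pickle
c=capture("wrist");pickle.dump(c,open("c3.pkl","wb"));cv2.imwrite("pics/w12.png",c["img"]);print(c["world_from_camera"][:3,3],pickle.load(open("c2.pkl","rb"))["wrist"]["world_from_camera"][:3,3])
```

```text
[ 0.38385733 -0.37532978  0.41010868] [ 0.44680157 -0.29810338  0.37557096]
```

View pics/w12.png

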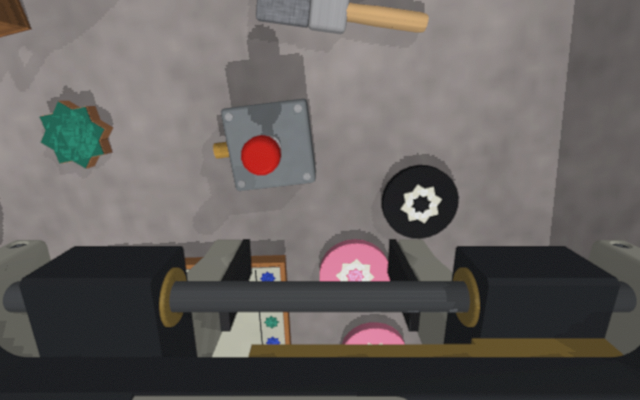

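Run:
```python
from h import *
import pickle
d0=pickle.load(open("c0.pkl","rb"));d=pickle.load(open("c2.pkl","rb"));c3=pickle.load(open("c3.pkl","rb"))
def headpx(img,u,v,r):
    f=8 if r<20 else 4
    g=cv2.resize(cv2.cvtColor(img,cv2.COLOR_BGR2LAB)[v-r:v+r,u-r:u+r,1],None,fx=f,fy=f,interpolation=2).astype(float)
    m=(g>(np.percentile(g,96)+np.median(g))/2).astype(np.uint8)
    k,l,s,ce=cv2.connectedComponentsWithStats(m);j=1+np.argmax(s[1:,4]);return (ce[j]-(f-1)/2)/f+[u-r,v-r]
# box centre (z=.05) per camera from screws
def centre(P): # TL TR BR BL diag intersection
    P=np.array(P,float);h=lambda a:np.append(a,1)
    x=np.cross(np.cross(h(P[0]),h(P[2])),np.cross(h(P[1]),h(P[3])));return x[:2]/x[2]
def fit(name,c,cpx,hp):
    o=ray(c,*cpx,.0505)
    best=[]
    for z in np.arange(.06,.12,.0005):
        best.append((np.linalg.norm(proj(c,(o[0],o[1],z))-hp),z))
    e,z=min(best);print(name,"box",o[:2].round(4),"head z",round(z,4),"res px",round(e,2))
# screws in topview px (3300/m, .38-.50,-.39..-.27)
def tv(col,row): return (.5-row/3300,-.27-col/3300)
for n,P in(("scene",[(312,78),(76,318)]),("side",[(311,68),(71,303)])):
    q=np.mean([tv(*p) for p in P],0);cp=proj(d[n],(q[0],q[1],.05))
    u,v=(211,245) if n=="scene" else (355,274)
    fit(n+" start",d0[n],cp,headpx(d0[n]["img"],u,v,14));fit(n+" now",d[n],cp,headpx(d[n]["img"],u,v,14))
b=lambda x,y:(240+(x-1.5)/4,(y-1.5)/4)
fit("wrist c2",d["wrist"],centre([b(135,76),b(469,33),b(495,383),b(183,421)]),headpx(d["wrist"]["img"],320,50,45))
fit("wrist c3",c3,centre([(228,117),(299,104),(307,178),(240,184)]),headpx(c3["img"],261,155,35))
```

```text
scene start box [ 0.4403 -0.3289] head z 0.085 res px 0.22
scene now box [ 0.4403 -0.3289] head z 0.101 res px 0.27
side start box [ 0.4435 -0.3282] head z 0.083 res px 0.3
side now box [ 0.4435 -0.3282] head z 0.099 res px 0.35
wrist c2 box [ 0.443  -0.3292] head z 0.1065 res px 0.06
wrist c3 box [ 0.4446 -0.329 ] head z 0.097 res px 0.8
```

Measured against the box's own screws, the head centre is at 97–101 mm in three views. One weak wrist view gives 106.5 mm. At the stop it should be 98 mm and at the 16 mm limit 94 mm, so with the hard stop I take the knob as fully up. Handing in.

```bash
python3 -c "
from plant import *
print(get_state()['contact_force']);print(close_job())"
```

```text
[ 0.00327294 -0.79270532  0.57370111]
the job is handed in; nothing more can be done
None
```

I slid the blue tile into the round pocket with two open fingers behind its rim, then pulled the red knob up to its stop, let go, and handed the job in at about 19 s. The knob check below did not fully agree.

- **Tile:** it looks fully home. Before the knob was pulled, both cameras put its centre at about (0.589, 0.067), within 2 mm of the pocket's centre. They agreed only when I assumed its top at the seated height of 32 mm. The scene camera gave the same position at the end; the arm blocked the side view by then.
- **Knob:** at the stop, but the checks disagree.
    - **Pull:** a second pull of 42 N moved it no further.
    - **Absolute height:** measured against the box's screws, the head centre was at 97–101 mm in three views, where 98 mm is expected at the stop. A fourth, weak wrist view gave 106.5 mm.
    - **Rise between pictures:** before and after pictures showed only about 16 mm of rise, right at the 16 mm limit. I explain that by the knob starting about 4 mm up, but I could not confirm it.
- **Other things:** comparing scene pictures from start and end, only the tile and the knob had moved, apart from the arm and shadows. The gripper was open and clear of everything when I handed in.

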